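Stack the collectors' display for the stream

ROBOT

A 6-joint arm with a two-finger parallel gripper is mounted at the origin on the work surface. World frame = base frame: x ahead of the robot, y to its left, z up, the work surface at z = 0. Lengths are in m, angles in rad, forces in N, time in s.
With the tool pointing down it reaches from about 0.3 to 0.775 m from the base axis. Payload 14.6 kg.
Tool frame: the origin (TCP) lies between the finger pads; the fingertips stand 19 mm ahead of it and the grasp point (between the pads) is the TCP; z points along the fingers, y is the direction in which the jaws open and shut (so a half turn about z gives the same grasp; the last joint's range is limited). The gripper opens to 85 mm and grips with 20 to 120 N. Pads are 22 mm wide; open, the fingers measure 114 mm over their backs; the gripper's body (76 mm by 85 mm) begins 54 mm behind the grasp point. The pads swing forward as they close: fully open they stand 13 mm farther back than shut.
Start: joints at [-1.295, 0.3, 1.521, -0, 1.321, -0.067], TCP at [0.185, -0.518, 0.25] pointing down, gripper open.
Joint ranges: [-3.03, 3.03], [-0.79, 2.21], [0.23, 2.52], [-1.04, 4.18], [0, 3.07], [-2.55, 2.55]. Speed limits (rad/s): [2.22, 2.22, 2.57, 3.14, 3.14, 3.14].

INTERFACE

Orientations are given as a 3x3 rotation matrix whose columns are the frame's x, y, z axes.
In Python, from cell import r gives the robot as it stands. Calls block until the motion is done:
- r.move_ptp(position, orientation): joint-space move of the TCP to a pose.
- r.move_linear(position, max_speed=0.15, orientation=None, threshold=None): straight line of the TCP; orientation=None keeps the orientation; max_speed is the mean speed in m/s. With threshold (N) it stops when the force on the tool has changed by that much, and returns True; else False.
- r.move_joints(angles): joint-space move.
- r.grip(opening, strength=None): finger opening in m; strength is the grip in N (None keeps the last); returns when the fingers have stopped.
- r.sleep(seconds).
- r.inverse_kinematics(position, orientation): joint angles nearest the present ones, or None.
- r.snapshot(name): name is "scene" or "top"; returns a dict with "color" (480x640x3 uint8, blue, green, red), "fx", "fy", "cx", "cy" (pixels), "camera_from_world" (4x4, takes a point from world to camera coordinates). Camera axes: x right, y down, z forward; pixel columns grow to the right and rows downward; lengths in m; the calibration is good to about 2 mm. A picture is of the moment at which its call begins. There is no depth.
A pose or a line that the arm cannot do raises r.IKError and nothing moves.
- r.finish_job(): hands the job in, once; it reports no verdict.
Trained networks look in a picture, given as the dict that the camera call returned (one of the last four; its "shot" number tells which), for a name from the list of things; names that differ only in an ending like _2 or _b are one class to them, and where a whole thing is asked for, a point or a joint stands for the part that bears it (a point fixed in the world has none). Each returns a list of dicts, best first, with "p" (0 to 1); they miss things now and then, are a little off and sometimes report something else, mostly with a low value. They report only what shows in the picture. A call takes as long as a camera call.
- r.look_for(picture, thing): "extent" ([left, top, width, height] in pixels, round what is visible of it).
Readings, each from a call of its own:
- r.current_t(): time.
- r.current_qpos(): joint angles.
- r.current_joint_vel(): joint speeds.
- r.current_joint_torque(): joint torques, N m.
- r.current_eef_pos(): TCP position.
- r.current_tool_rot(): TCP orientation.
- r.current_contact_force(): force on the tool from outside, world axes, zero at the start.
- r.current_torque(): the same for the moment, N m.
- r.current_opening(): finger opening in m.
Only numpy, scipy, OpenCV 4.12 (cv2) and the standard library are available. Lean on these libraries where they do the work, as an engineer would, in place of code of your own. Each camera call takes 0.05 s, during which the arm holds its last target.

TASK

Set up the display on the streaming desk: on the rectangular wooden stand build one pile from the bottom up - the large carton, the middle carton on it, the small carton on that, and the rabbit (long ears) standing on top - each centred on the one below, with the long sides of the cartons running along the long side of the stand. Stand the bear (short round ears) upright in the middle of the round wooden stand, at any point of the job. Leave the tape roll, the mug and the tin where they are.

Things in the scene. Friction and masses are not known exactly. Their poses are not given: they have to be found in the camera images.
- large_carton: the large collector's carton, a closed box 104 long (its x) x 60 wide (its y) x 44 high, cream with a printed teal band and pink and teal dots like the other two task cartons, lying flat with its printed top up; about 120 g; origin at the centre of its underside, z up. Rigid; grip it across its 60 mm width
- middle_carton: the middle collector's carton, a closed box 80 long (its x) x 52 wide (its y) x 40 high, cream with a printed teal band and pink and teal dots like the other two task cartons, lying flat with its printed top up; about 80 g; origin at the centre of its underside, z up. Rigid; grip it across its 52 mm width
- small_carton: the small collector's carton, a closed box 58 long (its x) x 44 wide (its y) x 36 high, cream with a printed teal band and pink and teal dots like the other two task cartons, lying flat with its printed top up; about 50 g; origin at the centre of its underside, z up. Rigid; grip it across its 44 mm width
- rabbit: rabbit figurine in tan vinyl, standing upright: foot and body are one cylinder 44 mm in diameter from the underside up to 38 mm, above it a round head 42 mm in diameter centred 54 mm up, two long ears that lean back (reaching 36 mm towards +x); 104 mm tall overall, about 50 g. Origin at the centre of its underside, z up, face towards its -x, ears side by side along y; grip the body along any horizontal line, best along its y
- bear: bear figurine in tan vinyl, standing upright: foot and body are one cylinder 44 mm in diameter from the underside up to 38 mm, above it a round head 42 mm in diameter centred 54 mm up, two short round ears at the sides of the head; 78 mm tall overall, about 50 g. Origin at the centre of its underside, z up, face towards its -x, ears side by side along y; grip the body along any horizontal line, best along its y
- rectangular_stand: rectangular wooden display stand, a flat slab fixed to the desk, 130 long (its x) x 84 wide (its y) x 16 mm high; origin at the centre of its underside, so its top is 16 mm above the origin
- round_stand: round wooden display stand, a disc fixed to the desk, 84 mm in diameter, 16 mm high; origin at the centre of its underside, so its top is 16 mm above the origin
- tape_roll: bystander: roll of brown packing tape lying flat, 86 mm in diameter, 24 mm high; origin at the centre of its underside; to be left alone
- mug: bystander: white mug, 76 mm in diameter, 85 mm high, handle at its +y; origin at the centre of its underside; to be left alone. A fixed clear tray of toy capsules, 120 x 85 x 42 mm, stands at the mirrored place on the other side of the desk
- tin: bystander: flat round aluminium tin, 56 mm in diameter, 22 mm high; origin at the centre of its underside; to be left alone

How it is judged:
On the way, in this order (a step that is already met when the one before it is completed fails the run):
1. the large carton stands on the rectangular stand, released (horizontal distance between large_carton and rectangular_stand below 0.015 m and z of large_carton in the frame of rectangular_stand between 0.011 and 0.021 m and angle between large_carton's own z axis and vertical below 0.12 rad and linear speed of large_carton below 0.03 m/s and angle between the x axis of large_carton and the x axis of rectangular_stand, either way round below 0.22 rad and contact force between the fingers and large_carton below 0.3 N), for 0.2 s.
2. the middle carton stands on the large one, released (horizontal distance between middle_carton and large_carton below 0.015 m and z of middle_carton in the frame of large_carton between 0.039 and 0.049 m and angle between middle_carton's own z axis and vertical below 0.12 rad and linear speed of middle_carton below 0.03 m/s and angle between the x axis of middle_carton and the x axis of large_carton, either way round below 0.22 rad and contact force between the fingers and middle_carton below 0.3 N), for 0.2 s.
3. the small carton stands on the middle one, released (horizontal distance between small_carton and middle_carton below 0.015 m and z of small_carton in the frame of middle_carton between 0.035 and 0.045 m and angle between small_carton's own z axis and vertical below 0.12 rad and linear speed of small_carton below 0.03 m/s and angle between the x axis of small_carton and the x axis of middle_carton, either way round below 0.22 rad and contact force between the fingers and small_carton below 0.3 N), for 0.2 s.
4. the rabbit stands on the small carton, released (horizontal distance between rabbit and small_carton below 0.015 m and z of rabbit in the frame of small_carton between 0.031 and 0.041 m and angle between rabbit's own z axis and vertical below 0.12 rad and linear speed of rabbit below 0.03 m/s and contact force between the fingers and rabbit below 0.3 N), for 0.2 s.
At the end, for the whole second after the job is handed in: Rectangular stand, large, middle, small carton, rabbit piled in that order; bear on round stand; each upright (0.12 rad), at rest, seated on the thing below (height within 5 mm), centred on it within 15 mm; each carton's long side within 0.22 rad of that of the thing below (horizontal distance between large_carton and rectangular_stand below 0.015 m and z of large_carton in the frame of rectangular_stand between 0.011 and 0.021 m and angle between each of large_carton, middle_carton, small_carton, rabbit, bear's own z axis and vertical below 0.12 rad and linear speed of each of large_carton, middle_carton, small_carton, rabbit, bear below 0.03 m/s and angle between the x axis of large_carton and the x axis of rectangular_stand, either way round below 0.22 rad and horizontal distance between middle_carton and large_carton below 0.015 m and z of middle_carton in the frame of large_carton between 0.039 and 0.049 m and angle between the x axis of middle_carton and the x axis of large_carton, either way round below 0.22 rad and horizontal distance between small_carton and middle_carton below 0.015 m and z of small_carton in the frame of middle_carton between 0.035 and 0.045 m and angle between the x axis of small_carton and the x axis of middle_carton, either way round below 0.22 rad and horizontal distance between rabbit and small_carton below 0.015 m and z of rabbit in the frame of small_carton between 0.031 and 0.041 m and horizontal distance between bear and round_stand below 0.015 m and z of bear in the frame of round_stand between 0.011 and 0.021 m); the robot touches nothing.
It fails at once if the tape roll was shifted more than 30 mm or tipped (distance of tape_roll from where it was at the start of the episode above 0.03 m or angle between tape_roll's own z axis and vertical above 0.4 rad).
It fails at once if the mug was shifted more than 30 mm or tipped (distance of mug from where it was at the start of the episode above 0.03 m or angle between mug's own z axis and vertical above 0.4 rad).
It fails at once if the tin was shifted more than 30 mm or tipped (distance of tin from where it was at the start of the episode above 0.03 m or angle between tin's own z axis and vertical above 0.4 rad).
It also fails if it takes over 138 s, if anything falls off the work surface, if the arm or the gripper's body presses on something with over 40 N, if the wrist force passes 120 N, or if a joint passes its speed limit or range.

## Working session

There is one attempt and no reset: what is moved stays moved. The work goes in short steps, each a Python script; the robot and the scene stay as the last script left them, time stands still between calls to the robot, and variables do not carry over. Pictures are saved under pics/ and viewed, and the job is handed in when it is done.

```bash
ls; mkdir -p pics
python3 - <<'E'
from cell import r
import cv2
for n in("scene","top"):
    s=r.snapshot(n); cv2.imwrite(f"pics/{n}0.png",s["color"]); print(n,s["fx"],s["fy"],s["cx"],s["cy"]); print(s["camera_from_world"].round(4).tolist())
    for t in "large_carton middle_carton small_carton rabbit bear rectangular_stand round_stand tape_roll mug tin".split():
        print(t,[([round(v) for v in d["extent"]],round(d["p"],2)) for d in r.look_for(s,t)[:3]])
print(r.current_t())
E
```

```text
pics
scene 439.99582367519804 439.99582367519804 319.7794328104495 238.40963548348972
[[0.612, 0.7908, -0.0135, -0.3786], [0.4608, -0.3703, -0.8066, -0.2581], [-0.6428, 0.4874, -0.591, 1.2907], [0.0, 0.0, 0.0, 1.0]]
large_carton [([86, 266, 59, 66], 0.58)]
middle_carton [([312, 163, 41, 24], 0.82)]
small_carton [([383, 160, 26, 22], 0.75)]
rabbit [([175, 203, 25, 44], 0.89)]
bear [([210, 242, 34, 45], 0.86)]
rectangular_stand [([285, 235, 77, 52], 0.97)]
round_stand [([260, 203, 39, 25], 0.87)]
tape_roll [([209, 244, 35, 42], 0.72)]
mug [([448, 168, 52, 47], 0.94)]
tin [([365, 280, 32, 38], 0.64), ([262, 202, 35, 24], 0.16)]
top 595.7005238324413 595.7005238324413 321.76013658843834 232.45440855655275
[[0.0015, -0.9999, 0.0104, 0.0016], [-0.9881, -0.0031, -0.1538, 0.6026], [0.1538, -0.01, -0.9881, 1.0837], [0.0, 0.0, 0.0, 1.0]]
large_carton [([495, 256, 44, 57], 0.71)]
middle_carton [([194, 314, 41, 50], 0.92), ([309, 180, 40, 68], 0.22)]
small_carton [([125, 279, 34, 39], 0.75), ([317, 126, 29, 26], 0.6)]
rabbit [([409, 305, 32, 37], 0.88)]
bear [([403, 234, 33, 26], 0.84)]
rectangular_stand [([308, 182, 46, 66], 0.74)]
round_stand [([294, 288, 41, 45], 0.73), ([195, 314, 40, 52], 0.17)]
tape_roll [([208, 210, 48, 46], 0.89)]
mug [([102, 157, 56, 50], 0.97)]
tin [([319, 124, 29, 28], 0.92)]
1.1
```

View pics/scene0.png

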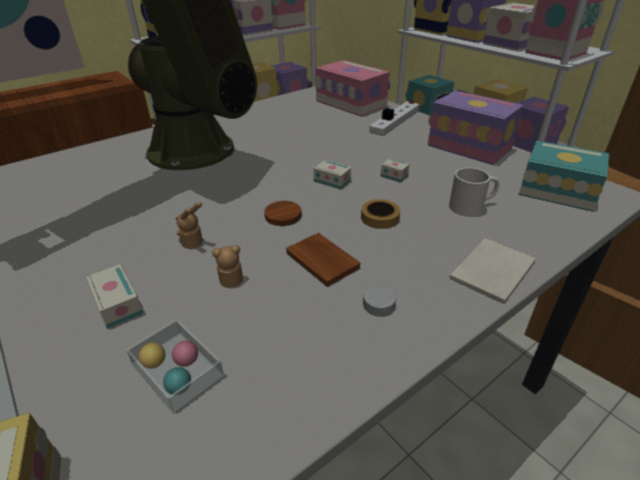

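View pics/top0.png

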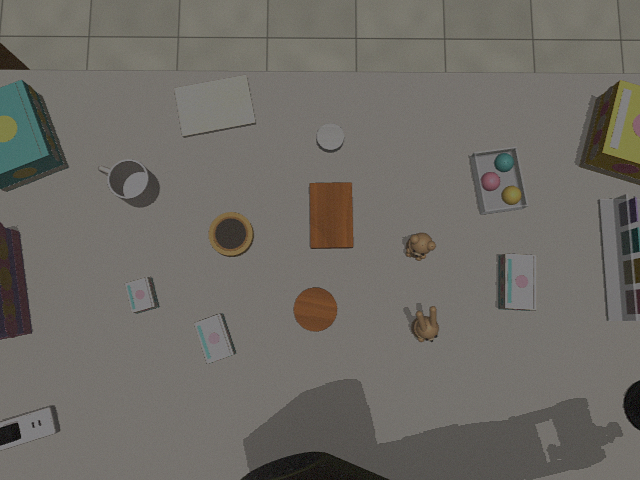

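Run:
```python
import cv2,numpy as np
im=cv2.imread("pics/top0.png")
W=[]
for (x,y) in [(517,282),(214,338),(140,295),(331,215),(315,310),(422,285)]:
    w=50; c=im[y-w:y+w,x-w:x+w]; c=cv2.resize(c,(260,260),interpolation=cv2.INTER_CUBIC); 
    c=np.clip(c.astype(float)*1.3,0,255).astype(np.uint8)
    cv2.putText(c,f"{x-w},{y-w}",(2,12),0,.4,(0,0,255)); W.append(c)
cv2.imwrite("pics/crops0.png",np.vstack([np.hstack(W[:3]),np.hstack(W[3:])]))
```

```text
(no output)
```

View pics/crops0.png

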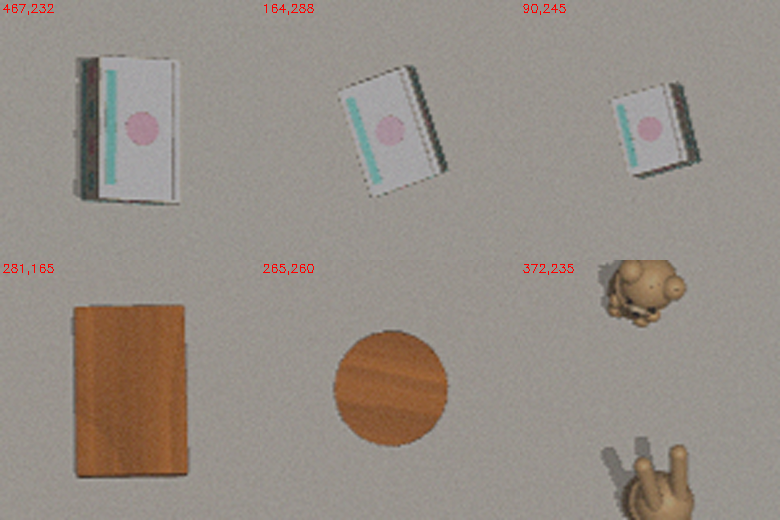

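```bash
cat > h.py <<'E'
import cv2,numpy as np
from cell import r
def back(s,uv,z):
    uv=np.atleast_2d(np.asarray(uv,float)); T=s["camera_from_world"]; R=T[:3,:3]; c=-R.T@T[:3,3]
    d=np.c_[(uv[:,0]-s["cx"])/s["fx"],(uv[:,1]-s["cy"])/s["fy"],np.ones(len(uv))]@R
    return c+d*((z-c[2])/d[:,2])[:,None]
def proj(s,P):
    P=np.atleast_2d(P); T=s["camera_from_world"]; q=P@T[:3,:3].T+T[:3,3]
    return np.c_[s["fx"]*q[:,0]/q[:,2]+s["cx"],s["fy"]*q[:,1]/q[:,2]+s["cy"]]
def seg(s,kind,box):
    im=cv2.resize(s["color"],None,fx=4,fy=4,interpolation=cv2.INTER_CUBIC)
    hsv=cv2.cvtColor(im,cv2.COLOR_BGR2HSV)
    if kind=="white": m=(im.min(2)>178) if False else (hsv[...,2]>170)
    else: m=(hsv[...,1]>90)
    m=m.astype(np.uint8)
    k=np.zeros_like(m); x,y,w,h=[int(4*v) for v in box]; k[y:y+h,x:x+w]=1; m*=k
    m=cv2.morphologyEx(m,cv2.MORPH_OPEN,np.ones((5,5)))
    m=cv2.morphologyEx(m,cv2.MORPH_CLOSE,np.ones((13,13)))
    cs,_=cv2.findContours(m,cv2.RETR_EXTERNAL,cv2.CHAIN_APPROX_NONE)
    c=max(cs,key=cv2.contourArea)[:,0,:].astype(float)
    return (c+.5)/4-.5
def rect(s,kind,box,z):
    c=seg(s,kind,box); P=back(s,c,z)[:,:2]
    (cx,cy),(w,h),a=cv2.minAreaRect((P*1000).astype(np.float32))
    a=np.radians(a)
    if w<h: w,h,a=h,w,a+np.pi/2
    a=(a+np.pi/2)%np.pi-np.pi/2
    return np.array([cx,cy])/1000,(round(w,1),round(h,1)),a
E
python3 - <<'E'
from h import *
s=r.snapshot("top"); im=s["color"]
print("desk",im[200,400],"tops",im[262,530],im[340,210],im[290,152])
for n,k,b,z in [("large","white",(490,245,55,75),.044),("middle","white",(185,305,60,65),.04),("small","white",(115,268,50,55),.036),("rect","wood",(295,170,75,90),.016),("round","wood",(280,275,75,70),.016)]:
    print(n,rect(s,k,b,z))
c=seg(s,"wood",(280,275,75,70)); print(cv2.minEnclosingCircle((back(s,c,.016)[:,:2]*1000).astype(np.float32)))
sc=r.snapshot("scene")
for n,b in [("bear",(395,225,50,40)),("rabbit",(400,297,50,50))]:
    c=seg(s,"wood",b); print(n,c.min(0),c.max(0), cv2.minEnclosingCircle(c.astype(np.float32)))
W=[]
for S,x,y,w in [(s,422,246,25),(s,425,325,25),(sc,228,265,35),(sc,190,227,35)]:
    W.append(cv2.resize(S["color"][y-w:y+w,x-w:x+w],(300,300),interpolation=cv2.INTER_CUBIC))
cv2.imwrite("pics/figs.png",np.vstack([np.hstack(W[:2]),np.hstack(W[2:])]))
E
```

```text
desk [112 114 116] tops [129 128 131] [117 111 128] [60 64 64]Traceback (most recent call last):
  File "<stdin>", line 5, in <module>
  File "h.py", line 23, in rect
    c=seg(s,kind,box); P=back(s,c,z)[:,:2]
  File "h.py", line 20, in seg
    c=max(cs,key=cv2.contourArea)[:,0,:].astype(float)
      ~~~^^^^^^^^^^^^^^^^^^^^^^^^
ValueError: max() iterable argument is empty
```

```bash
python3 - <<'E'
import cv2
im=cv2.imread("pics/top0.png").max(2)
print(im[275,488:550:2]); print(im[330,190:240:2]); print(im[290,120:165:2])
E
sed -i 's/hsv\[...,2\]>170)/((cv2.GaussianBlur(im,(0,0),2).max(2)>TH)|(hsv[...,1]>60))/; s/^def seg/TH=133\ndef seg/' h.py; sed -n 14,18p h.py
```

```text
[118 113 121 115  95  67  58  49  50 131 118 121 126 129 124 131 125 124
 125 128 129 127 134 122 121 119 115 117 115 117 118]
[119 118 117 122 129 127 122 128 127 130 129 123 126 128 130 127 118 132
  83  50 115 121 117 117 119]
[119 116 116 125 121 120 127 127 127 123 131 125 130 129 114  99  66  67
 115 115 119 118 119]
    if kind=="white": m=(im.min(2)>178) if False else (((cv2.GaussianBlur(im,(0,0),2).max(2)>TH)|(hsv[...,1]>60))
    else: m=(hsv[...,1]>90)
    m=m.astype(np.uint8)
    k=np.zeros_like(m); x,y,w,h=[int(4*v) for v in box]; k[y:y+h,x:x+w]=1; m*=k
    m=cv2.morphologyEx(m,cv2.MORPH_OPEN,np.ones((5,5)))
```

Run:
```python
from h import *
ims=[];
for i in range(8):
    s=r.snapshot("top"); ims.append(s["color"].astype(float))
sc=[]
for i in range(4):
    q=r.snapshot("scene"); sc.append(q["color"].astype(float))
A=np.mean(ims,0); B=np.mean(sc,0)
import pickle; s["color"]=A; q["color"]=B; pickle.dump((s,q),open("avg.pkl","wb"))
print("noise",np.std(ims,0).mean(), r.current_t())
def crop(I,x,y,w,S,lo,hi):
    c=cv2.resize(I[y-w:y+w,x-w:x+w],(S,S),interpolation=cv2.INTER_CUBIC)
    return np.clip((c-lo)*255/(hi-lo),0,255).astype(np.uint8)
W=[crop(A,*p,400,60,145) for p in [(517,282,40),(214,338,40)]]
cv2.imwrite("pics/c1.png",np.hstack(W))
W=[crop(A,140,295,25,300,60,145),crop(A,422,246,25,300,20,160),crop(A,425,325,25,300,20,160),crop(B,228,265,30,300,20,200),crop(B,190,227,30,300,20,200)]
W.append(W[0]*0)
cv2.imwrite("pics/c2.png",cv2.resize(np.vstack([np.hstack(W[:3]),np.hstack(W[3:])]),(800,533)))
for n,k,b,z in [("rect","wood",(295,170,75,90),.016)]:
    s["color"]=A.round().astype(np.uint8); print(n,rect(s,k,b,z))
c=seg(s,"wood",(280,275,75,70)); print(cv2.minEnclosingCircle((back(s,c,.016)[:,:2]*1000).astype(np.float32)))
```

```text
Traceback (most recent call last):
  File "h.py", line 14
    if kind=="white": m=(im.min(2)>178) if False else (((cv2.GaussianBlur(im,(0,0),2).max(2)>TH)|(hsv[...,1]>60))
                                                      ^
SyntaxError: '(' was never closed
```

```bash
sed -i '14s/.*/    if kind=="white": m=(cv2.GaussianBlur(im,(0,0),2).max(2)>TH)|(hsv[...,1]>60)/; s/^TH=.*/TH=122/' h.py
python3 - <<'E'
from h import *
ims=[];
for i in range(8):
    s=r.snapshot("top"); ims.append(s["color"].astype(float))
sc=[]
for i in range(4):
    q=r.snapshot("scene"); sc.append(q["color"].astype(float))
A=np.mean(ims,0); B=np.mean(sc,0)
import pickle; s["color"]=A; q["color"]=B; pickle.dump((s,q),open("avg.pkl","wb"))
print("noise",np.std(ims,0).mean(), r.current_t())
def crop(I,x,y,w,S,lo,hi):
    c=cv2.resize(I[y-w:y+w,x-w:x+w],(S,S),interpolation=cv2.INTER_CUBIC)
    return np.clip((c-lo)*255/(hi-lo),0,255).astype(np.uint8)
W=[crop(A,*p,400,60,145) for p in [(517,282,40),(214,338,40)]]
cv2.imwrite("pics/c1.png",np.hstack(W))
W=[crop(A,140,295,25,300,60,145),crop(A,422,246,25,300,20,160),crop(A,425,325,25,300,20,160),crop(B,228,265,30,300,20,200),crop(B,190,227,30,300,20,200)]
W.append(W[0]*0)
cv2.imwrite("pics/c2.png",cv2.resize(np.vstack([np.hstack(W[:3]),np.hstack(W[3:])]),(800,533)))
s["color"]=A.round().astype(np.uint8)
for n,k,b,z in [("large","white",(490,245,55,75),.044),("middle","white",(185,305,60,65),.04),("small","white",(115,268,50,55),.036),("rect","wood",(295,170,75,90),.016)]:
    print(n,rect(s,k,b,z))
c=seg(s,"wood",(280,275,75,70)); print(cv2.minEnclosingCircle((back(s,c,.016)[:,:2]*1000).astype(np.float32)))
E
```

```text
noise 1.9132180478458651 1.75
large (array([ 0.51211523, -0.36778091]), (103.0, 66.0), np.float64(-0.05388467044195444))
middle (array([0.40400458, 0.20441672]), (78.6, 50.5), np.float64(0.349081596338811))
small (array([0.48544876, 0.34675061]), (56.5, 42.9), np.float64(0.289930125367061))
rect (array([ 0.6425166 , -0.01511894]), (130.3, 83.7), np.float64(0.018544870235901678))
((459.5130615234375, 15.386089324951172), 41.711181640625)
```

View pics/c1.png

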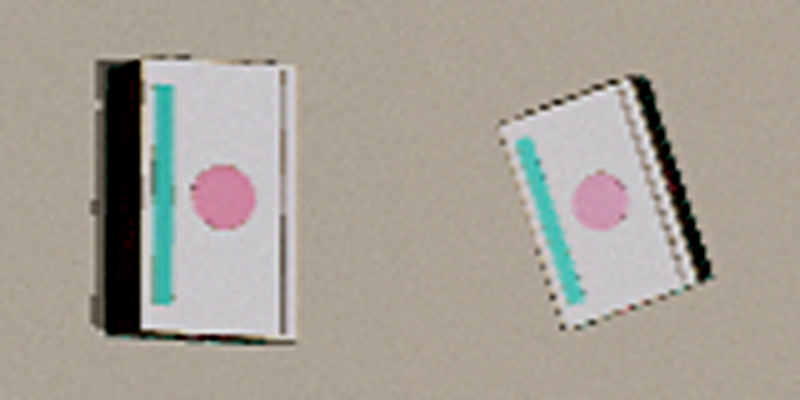

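View pics/c2.png

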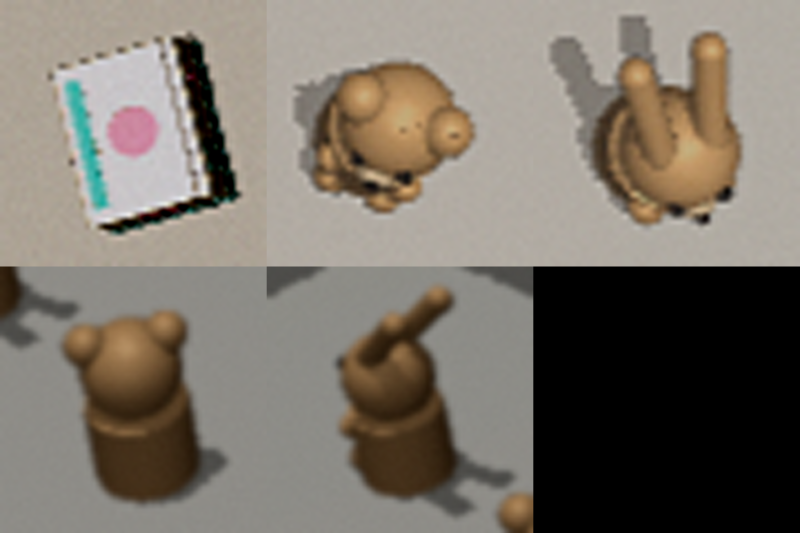

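```bash
cat > fit.py <<'E'
from h import *
from scipy.optimize import least_squares
import pickle
s,q=pickle.load(open("avg.pkl","rb"))
def c1(pts,x0,y0,k): return np.array(pts)/k+[x0-.5,y0-.5]+ .5/k
D={"large":(c1([(142,61),(295,65),(295,339),(140,331)],477,242,5),.104,.060,.044),
"middle":(c1([(100,125),(230,77),(297,283),(164,328)],174,298,5),.080,.052,.040),
"small":(c1([(53,74),(168,38),(207,197),(97,224)],115,270,5.333),.058,.044,.036)}
for n,(c,L,W,z) in D.items():
    P=back(s,c,z)[:,:2]
    M=np.array([[L,W],[L,-W],[-L,-W],[-L,W]])/2
    def f(p):
        a=p[2]; R=np.array([[np.cos(a),-np.sin(a)],[np.sin(a),np.cos(a)]])
        return (M@R.T+p[:2]-P).ravel()
    o=least_squares(f,[*P.mean(0),0.]); print(n,o.x.round(4),"res mm",(o.fun*1000).round(1))
B=back(s,[421.6,244.5],.054)[0]; Rb=back(s,[427,328.1],.054)[0]; print(B,Rb)
for nm,p in (("bear",B),("rabbit",Rb)):
  out=[]
  for S,w in ((s,25),(q,30)):
    im=S["color"].copy(); x,y=proj(S,[p[0],p[1],.04])[0].astype(int); k=400//(2*w)
    c=cv2.resize(im[y-w:y+w,x-w:x+w],(400,400),interpolation=cv2.INTER_CUBIC)
    t=np.linspace(0,2*np.pi,60)
    T=S["camera_from_world"]; cam=-T[:3,:3].T@T[:3,3]; d=np.array([p[0],p[1],.054])-cam; d/=np.linalg.norm(d)
    u=np.cross(d,[0,0,1]);u/=np.linalg.norm(u);v=np.cross(d,u)
    cs=[np.c_[p[0]+.022*np.cos(t),p[1]+.022*np.sin(t),0*t+z] for z in(0,.038)]+[np.array([p[0],p[1],.054])+.021*(np.outer(np.cos(t),u)+np.outer(np.sin(t),v))]
    for C in cs:
        uv=(proj(S,C)+.5-[x-w,y-w])*400/(2*w)-.5
        cv2.polylines(c,[uv.round().astype(int).reshape(-1,1,2)],True,(0,0,255),1)
    out.append(np.clip(c*1.4,0,255).astype(np.uint8))
  cv2.imwrite(f"pics/ov_{nm}.png",np.hstack(out))
E
python3 fit.py
```

```text
large [ 0.5112 -0.3711 -0.0493] res mm [ 1.5  1.  -0.1 -0.7 -0.8 -1.1 -0.7  0.8]
middle [0.4047 0.204  0.3404] res mm [ 0.6  0.7  0.2 -0.5  0.1 -0.4 -0.9  0.1]
small [0.4851 0.3457 0.2973] res mm [ 0.6  1.   0.7 -1.2  1.1 -1.9 -2.3  2.1]
[ 0.57905493 -0.18488068  0.054     ] [ 0.42370196 -0.19107373  0.054     ]
```

```bash
python3 -c "
import cv2,numpy as np
a=np.vstack([cv2.imread('pics/ov_bear.png'),cv2.imread('pics/ov_rabbit.png')]);cv2.imwrite('pics/ov.png',cv2.resize(a,(600,600)))"
```

```text
(no output)
```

View pics/ov.png

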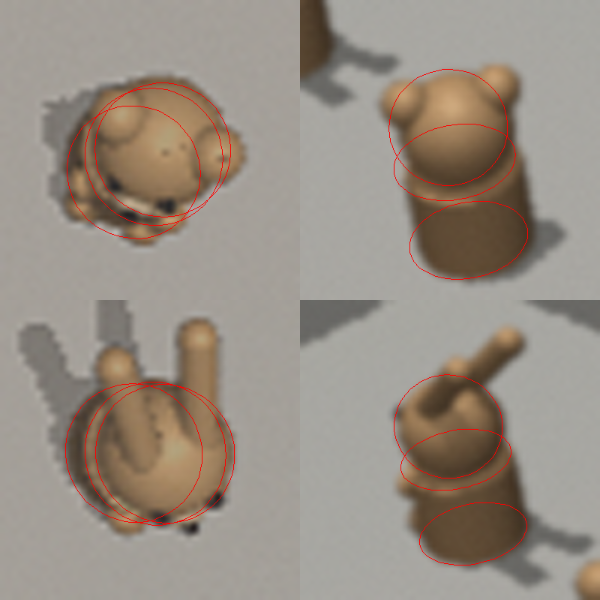

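```bash
cat >> h.py <<'E'
ST=np.array([.6425,-.0151]); SY=.0185; RO=np.array([.4595,.0154])
def down(a):
    y=np.array([-np.sin(a),np.cos(a),0]); z=np.array([0,0,-1.]); 
    return np.c_[np.cross(y,z),y,z]
def tilt(psi,th,flip=False):
    z=np.array([np.cos(psi)*np.sin(th),np.sin(psi)*np.sin(th),-np.cos(th)]); y=np.array([-np.sin(psi),np.cos(psi),0])
    if flip:y=-y
    return np.c_[np.cross(y,z),y,z]
E
python3 - <<'E'
from h import *
print(r.current_tool_rot().round(2).tolist())
def t(n,p,O):
    for f,Q in (("",O),("flip",O@np.diag([-1,-1,1]))):
        q=r.inverse_kinematics(p,Q); print(n,f,None if q is None else np.round(q,2))
t("large",[.5112,-.3711,.023],down(-.049)); t("largeup",[.5112,-.3711,.2],down(-.049))
t("mid",[.4047,.204,.023],down(.34)); t("small",[.4851,.3457,.023],down(.297))
t("stack",[*ST,.25],down(SY)); t("stack",[*ST,.3],down(SY))
for th in (.7,.8):
    t("rab",[.4237,-.191,.025],tilt(.36,th)); t("rabup",[.4237,-.191,.25],tilt(.36,th));t("rab0",[.4237,-.191,.025],tilt(0,th))
    t("rabst",[*ST,.165],tilt(0,th));t("rabst",[*ST,.25],tilt(0,th))
    t("bear",[.582,-.185,.025],tilt(-.38,th)); t("bearst",[*RO,.045],tilt(0,th))
E
```

```text
[[0.94, 0.34, -0.0], [0.34, -0.94, 0.0], [-0.0, -0.0, -1.0]]
large  [-0.69  0.74  1.44 -0.    0.97 -2.21]
large flip [-0.69  0.74  1.44 -0.    0.97  0.93]
largeup  [-0.69  0.52  1.33 -0.    1.29 -2.21]
largeup flip [-0.69  0.52  1.33 -0.    1.29  0.93]
mid  [ 0.39  0.44  1.96 -0.    0.74 -1.52]
mid flip [ 0.39  0.44  1.96 -0.    0.74  1.62]
small  [ 0.56  0.67  1.55 -0.    0.92 -1.31]
small flip [ 0.56  0.67  1.55 -0.    0.92  1.83]
stack  [-0.08  0.51  1.23 -0.    1.4  -1.67]
stack flip [-0.08  0.51  1.23 -0.    1.4   1.47]
stack  [-0.08  0.49  1.15 -0.    1.5  -1.67]
stack flip [-0.08  0.49  1.15 -0.    1.5   1.47]
rab  [-0.8   0.44  2.16  1.3   0.66  2.43]
rab flip [-0.8   0.44  2.16  1.3   0.66 -0.71]
rabup  None
rabup flip [-0.8  -0.04  2.04  0.79  0.99  0.02]
rab0  [-0.71  0.39  2.26  1.75  0.44  2.36]
rab0 flip [-0.71  0.39  2.26  1.75  0.44 -0.78]
rabst  [-0.1   0.35  1.81  0.23  0.29 -1.87]
rabst flip [-0.1   0.35  1.81  0.23  0.29  1.27]
rabst  [-0.1   0.24  1.73  0.15  0.48 -1.78]
rabst flip [-0.1   0.24  1.73  0.15  0.48  1.36]
bear  [-0.36  0.57  1.93  3.34  0.05  1.39]
bear flip [-0.36  0.57  1.93  3.34  0.05 -1.75]
bearst  [-0.07  0.3   2.32  2.9   0.18  1.76]
bearst flip [-0.07  0.3   2.32  2.9   0.18 -1.39]
rab  [-0.84  0.48  2.18  1.43  0.74  2.27]
rab flip [-0.84  0.48  2.18  1.43  0.74 -0.88]
rabup  None
rabup flip [-0.84 -0.04  2.07  0.92  0.99 -0.12]
rab0  [-0.74  0.43  2.29  1.95  0.55  2.13]
rab0 flip [-0.74  0.43  2.29  1.95  0.55 -1.01]
rabst  [-0.11  0.34  1.86  0.51  0.16 -2.15]
rabst flip [-0.11  0.34  1.86  0.51  0.16  0.99]
rabst  [-0.11  0.22  1.79  0.23  0.34 -1.87]
rabst flip [-0.11  0.22  1.79  0.23  0.34  1.28]
bear  [-0.36  0.58  1.97  3.2   0.21  1.53]
bear flip [-0.36  0.58  1.97  3.2   0.21 -1.62]
bearst  [-0.07  0.33  2.36  2.99  0.35  1.66]
bearst flip [-0.07  0.33  2.36  2.99  0.35 -1.48]
```

```bash
cat >> h.py <<'E'
def carton(p,a,w,base,gh=.023):
    O=down(a+np.pi); T=down(SY+np.pi)
    r.grip(.085,40); 
    r.move_ptp([p[0],p[1],.10 if base<.05 else .15],O)
    r.move_linear([p[0],p[1],gh],.12)
    r.grip(w-.006,40); print("opening",r.current_opening(),r.current_contact_force().round(2))
    r.move_linear([p[0],p[1],.2],.25)
    h=base+gh
    r.move_ptp([*ST,max(.2,h+.06)],T)
    print("h",r.current_opening())
    r.move_linear([*ST,h+.012],.15)
    hit=r.move_linear([*ST,h-.001],.03,threshold=3); print("hit",hit,r.current_eef_pos().round(4),h)
    r.sleep(.1); r.grip(min(.085,w+.02)); r.sleep(.1)
    r.move_linear([*ST,h+.08],.25)
    print(r.current_t())
def snap(n):
    S=[r.snapshot(k)["color"] for k in("top","scene")]
    cv2.imwrite(f"pics/{n}.png",np.hstack([cv2.resize(S[0][100:280,240:440],(400,360)),cv2.resize(S[1][100:325,220:470],(400,360))]))
E
python3 - <<'E'
from h import *
carton([.5112,-.3711],-.049,.060,.016)
print(r.current_qpos().round(2)); snap("p1")
E
```

```text
opening 0.05927132045250947 [-0.85  0.9   6.12]
h 0.059274569570773684
hit True [ 0.6426 -0.0151  0.0398] 0.039
9.3917
[-0.08  0.63  1.36 -0.    1.15  1.47]
```

View pics/p1.png

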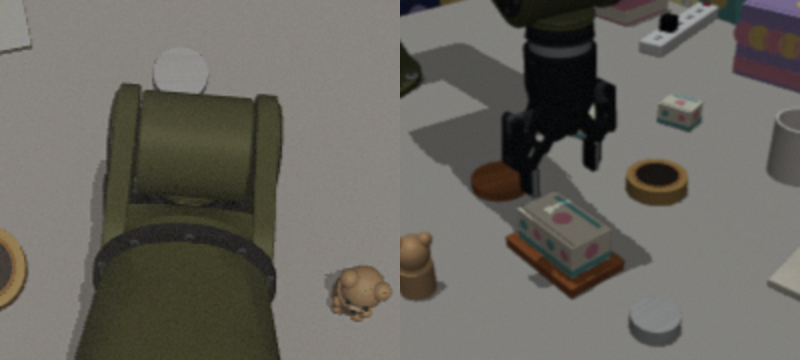

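Run:
```python
from h import *
r.grip(.085,40)
r.move_ptp([.4047,.204,.15],down(.34+np.pi))
S=r.snapshot("top"); I=S["color"]
c=cv2.resize(I[165:265,280:380],(500,500),interpolation=cv2.INTER_CUBIC).astype(float)
cv2.imwrite("pics/l1.png",np.clip((c-40)*2.2,0,255).astype(np.uint8))
c,s_=np.cos(SY),np.sin(SY);R=np.array([[c,-s_],[s_,c]])
for L,W,z in((.104,.06,.06),(.13,.084,.016)):
    M=np.array([[L,W],[L,-W],[-L,-W],[-L,W]])/2@R.T+ST
    print((((proj(S,np.c_[M,[z]*4])-[280,165]+.5)*5-.5)).round(0).tolist())
```

```text
[[178.0, 96.0], [336.0, 94.0], [342.0, 365.0], [182.0, 367.0]]
[[147.0, 90.0], [359.0, 87.0], [368.0, 414.0], [151.0, 417.0]]
```

View pics/l1.png

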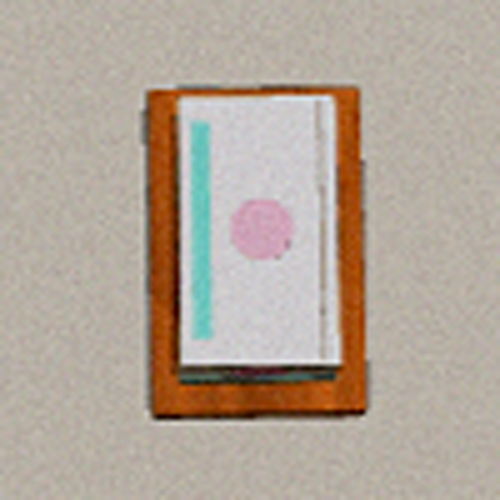

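The large carton's top face spans (180,97)–(340,366), against a prediction of (178,96)–(342,365), so it is centred to about 1 mm. Next are the middle and small cartons.

Run:
```python
from h import *
carton([.4047,.204],.340,.052,.060)
r.grip(.085,40)
r.move_ptp([.4851,.3457,.15],down(.297+np.pi))
S=r.snapshot("top"); I=S["color"]
c=cv2.resize(I[165:265,280:380],(500,500),interpolation=cv2.INTER_CUBIC).astype(float)
a=np.clip((c-40)*2.2,0,255).astype(np.uint8)
cv2.imwrite("pics/m1.png",a)
c,s_=np.cos(SY),np.sin(SY);R=np.array([[c,-s_],[s_,c]])
for L,W,z in((.08,.052,.1),):
    M=np.array([[L,W],[L,-W],[-L,-W],[-L,W]])/2@R.T+ST
    print((((proj(S,np.c_[M,[z]*4])-[280,165]+.5)*5-.5)).round(0).tolist())
```

```text
opening 0.051427081658737515 [-1.99  0.32  6.31]
h 0.05157506770487289
hit True [ 0.6426 -0.0151  0.0834] 0.08299999999999999
17.4333
[[189.0, 102.0], [331.0, 100.0], [336.0, 316.0], [193.0, 318.0]]
```

View pics/m1.png

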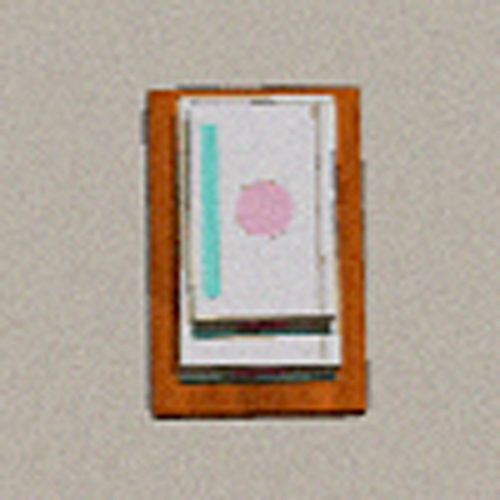

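The middle carton's top face spans about (191,103)–(334,317), which matches the prediction. Next is the small carton.

Run:
```python
from h import *
carton([.4851,.3457],.297,.044,.100)
r.grip(.085,40)
r.move_ptp([.40,.25,.25],down(np.pi))
S=r.snapshot("top"); I=S["color"]
c=cv2.resize(I[165:265,280:380],(500,500),interpolation=cv2.INTER_CUBIC).astype(float)
a=np.clip((c-40)*2.2,0,255).astype(np.uint8)
c2=cv2.resize(r.snapshot("scene")["color"][180:300,260:380],(300,300))
a=cv2.resize(a,(500,500)); a=np.hstack([a,cv2.copyMakeBorder(c2,0,200,0,0,0)])
cv2.imwrite("pics/s1.png",a)
c,s_=np.cos(SY),np.sin(SY);R=np.array([[c,-s_],[s_,c]])
for L,W,z in((.058,.044,.136),):
    M=np.array([[L,W],[L,-W],[-L,-W],[-L,W]])/2@R.T+ST
    print((((proj(S,np.c_[M,[z]*4])-[280,165]+.5)*5-.5)).round(0).tolist())
q0=r.current_qpos()
def t(n,p,O):
    for f,Q in (("",O),("flip",O@np.diag([-1,-1,1]))):
        q=r.inverse_kinematics(p,Q); print(n,f,None if q is None else np.round(q,2))
for th in (.7,.85,1.0):
    print(th)
    b=np.array([np.cos(.36)*np.sin(th),np.sin(.36)*np.sin(th),-np.cos(th)])
    p=np.array([.4237,-.191,.025])
    for psi in (.36,0,-.3):
        t("rab%s"%psi,p,tilt(psi,th)); 
    for psi in (0,.3,-.3):
        t("rabst%s"%psi,[*ST,.165],tilt(psi,th))
```

```text
opening 0.04387440007627895 [-0.03 -0.26  5.  ]
h 0.04331744899416416
hit True [ 0.6427 -0.0151  0.1233] 0.123
25.7083
[[201.0, 109.0], [326.0, 107.0], [329.0, 268.0], [204.0, 270.0]]
0.7
rab0.36  [-0.8   0.44  2.16  1.3   0.66  2.43]
rab0.36 flip [-0.8   0.44  2.16  1.3   0.66 -0.71]
rab0  [-0.71  0.39  2.26  1.75  0.44  2.36]
rab0 flip [-0.71  0.39  2.26  1.75  0.44 -0.78]
rab-0.3  [-0.59  0.37  2.3   2.41  0.28  2.05]
rab-0.3 flip [-0.59  0.37  2.3   2.41  0.28 -1.09]
rabst0  [-0.1   0.35  1.81  0.23  0.29 -1.87]
rabst0 flip [-0.1   0.35  1.81  0.23  0.29  1.27]
rabst0.3  None
rabst0.3 flip [-0.19  0.37  1.78  0.74  0.46  0.5 ]
rabst-0.3  [-0.02  0.36  1.79 -0.54  0.36 -0.84]
rabst-0.3 flip [-0.02  0.36  1.79 -0.54  0.36  2.3 ]
0.85
rab0.36  [-0.86  0.5   2.19  1.49  0.79  2.19]
rab0.36 flip [-0.86  0.5   2.19  1.49  0.79 -0.95]
rab0  [-0.76  0.45  2.3   2.03  0.61  2.04]
rab0 flip [-0.76  0.45  2.3   2.03  0.61 -1.1 ]
rab-0.3  [-0.62  0.43  2.35  2.65  0.52  1.79]
rab-0.3 flip [-0.62  0.43  2.35  2.65  0.52 -1.35]
rabst0  [-0.11  0.34  1.89  0.91  0.1  -2.55]
rabst0 flip [-0.11  0.34  1.89  0.91  0.1   0.59]
rabst0.3  None
rabst0.3 flip [-0.21  0.37  1.85  1.23  0.4   0.01]
rabst-0.3  None
rabst-0.3 flip None
1.0
rab0.36  [-0.91  0.57  2.2   1.61  0.94  2.02]
rab0.36 flip [-0.91  0.57  2.2   1.61  0.94 -1.12]
rab0  [-0.81  0.53  2.33  2.16  0.82  1.85]
rab0 flip [-0.81  0.53  2.33  2.16  0.82 -1.29]
rab-0.3  [-0.64  0.51  2.39  2.73  0.77  1.69]
rab-0.3 flip [-0.64  0.51  2.39  2.73  0.77 -1.46]
rabst0  [-0.11  0.36  1.95  2.61  0.19  2.03]
rabst0 flip [-0.11  0.36  1.95  2.61  0.19 -1.11]
rabst0.3  None
rabst0.3 flip [-0.23  0.38  1.92  1.75  0.45 -0.51]
rabst-0.3  None
rabst-0.3 flip None
```

View pics/s1.png

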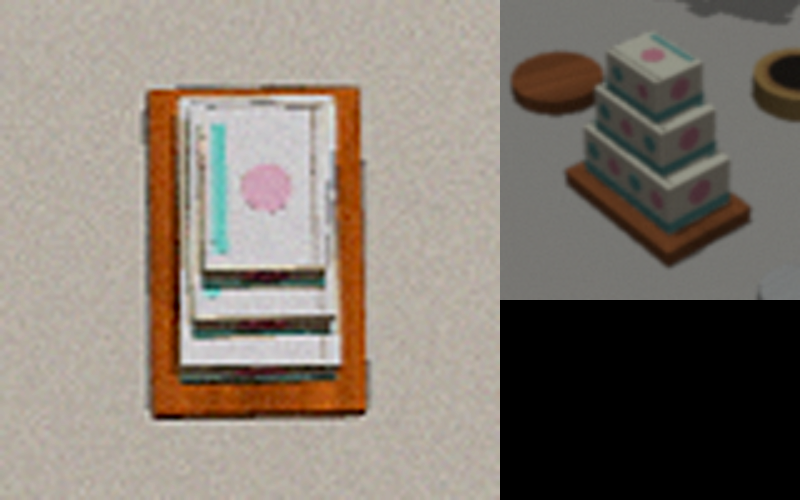

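```bash
cat >> h.py <<'E'
def fl(psi,th): return tilt(psi,th,True)
E
python3 - <<'E'
from h import *
th=.85; O=fl(.36,th); T=fl(.3,th); p=np.array([.4237,-.191,.027])
def t(n,p,O):
    q=r.inverse_kinematics(p,O); print(n,None if q is None else np.round(q,2))
for d in(.06,.08,.1): t("pre%s"%d,p-d*O[:,2],O)
for z in (.1,.18,.22,.25,.3): t(z,[p[0],p[1],z],O)
for z in (.163,.2,.24): t(z,[*ST,z],T)
for d in(.05,.1): t("ret%s"%d,np.array([*ST,.163])-d*T[:,2],T)
E
```

```text
pre0.06 [-0.98  0.35  2.24  1.31  0.86 -0.84]
pre0.08 [-1.02  0.31  2.25  1.25  0.89 -0.8 ]
pre0.1 [-1.07  0.26  2.26  1.19  0.93 -0.77]
0.1 [-0.86  0.29  2.19  1.3   0.82 -0.67]
0.18 [-0.86  0.1   2.16  1.11  0.9  -0.39]
0.22 [-0.86  0.02  2.12  1.04  0.96 -0.27]
0.25 [-0.86 -0.03  2.09  0.99  1.   -0.18]
0.3 [-0.86 -0.1   2.03  0.93  1.08 -0.05]
0.163 [-0.21  0.37  1.86  1.24  0.4  -0.  ]
0.2 [-0.21  0.31  1.83  1.07  0.43  0.19]
0.24 [-0.21  0.25  1.8   0.92  0.48  0.36]
ret0.05 [-0.25  0.25  1.93  1.14  0.45  0.09]
ret0.1 [-0.3   0.12  1.98  1.04  0.51  0.17]
```

Run:
```python
from h import *
th=.85; O=fl(.36,th); p=np.array([.4237,-.191,.027])
r.move_ptp(p-.1*O[:,2]+[0,0,.12],O)
r.move_linear(p-.1*O[:,2],.2)
r.move_linear(p,.08)
r.grip(.038,30); print(r.current_opening(),r.current_contact_force())
r.move_linear([p[0],p[1],.25],.15)
print(r.current_opening(),r.current_t())
S=[r.snapshot(k)["color"] for k in("top","scene")]
cv2.imwrite("pics/r1.png",np.hstack([cv2.resize(S[0][200:400,320:520],(400,400)),cv2.resize(S[1][70:300,100:330],(400,400))]))
```

```text
0.04281241414536341 [-1.72243963 -0.6801472   5.17703516]
0.04361036766696867 33.85
```

View pics/r1.png

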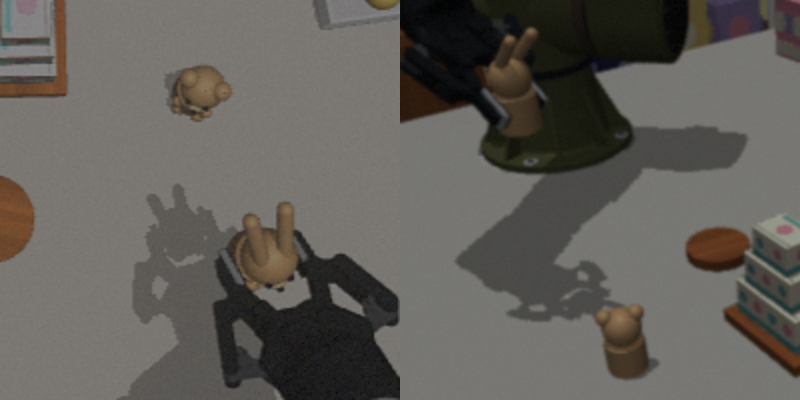

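```bash
cat > ov.py <<'E'
from h import *
def overlay(name,p,base,tiltd=None):
  out=[]
  for k,w in (("top",25),("scene",30)):
    S=r.snapshot(k); im=S["color"].astype(float); x,y=proj(S,[p[0],p[1],base+.04])[0].astype(int)
    c=cv2.resize(im[y-w:y+w,x-w:x+w],(400,400),interpolation=cv2.INTER_CUBIC)
    c=np.clip(c*1.5,0,255).astype(np.uint8)
    t=np.linspace(0,2*np.pi,60)
    T=S["camera_from_world"]; cam=-T[:3,:3].T@T[:3,3]; h=np.array([p[0],p[1],base+.054]); d=h-cam; d/=np.linalg.norm(d)
    u=np.cross(d,[0,0,1]);u/=np.linalg.norm(u);v=np.cross(d,u)
    for C in [np.c_[p[0]+.022*np.cos(t),p[1]+.022*np.sin(t),0*t+base+z] for z in(0,.038)]+[h+.021*(np.outer(np.cos(t),u)+np.outer(np.sin(t),v))]:
        uv=(proj(S,C)+.5-[x-w,y-w])*400/(2*w)-.5
        cv2.polylines(c,[uv.round().astype(int).reshape(-1,1,2)],True,(0,0,255),1)
    out.append(c)
  cv2.imwrite(f"pics/{name}.png",np.hstack(out))
E
python3 -c "
from ov import *
overlay('r2',[.4237,-.191],.223)"
```

```text
(no output)
```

View pics/r2.png

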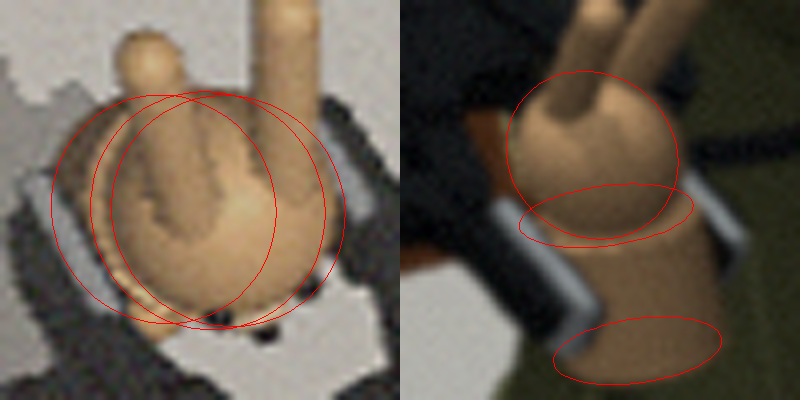

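Run:
```python
from ov import *
th=.85; T=fl(.3,th); h=.136+.027
r.move_ptp([*ST,.25],T)
r.move_linear([*ST,h+.012],.12)
hit=r.move_linear([*ST,h-.0015],.025,threshold=2); print(hit,r.current_eef_pos().round(4),h,r.current_opening())
r.sleep(.2); r.grip(.062); r.sleep(.1)
p=r.current_eef_pos()
r.move_linear(p-.1*T[:,2],.12)
print(r.current_t(),r.current_qpos().round(2))
r.move_ptp(np.array([.4,-.2,.28]),fl(-.2,th))
r.grip(.085)
overlay("r3",ST,.136)
cv2.imwrite("pics/sc3.png",r.snapshot("scene")["color"]); print(r.current_t())
```

```text
True [ 0.6426 -0.0151  0.1633] 0.163 0.04276874187184973
38.0 [-0.3   0.13  1.98  1.04  0.51  0.17]
39.4583
```

View pics/r3.png

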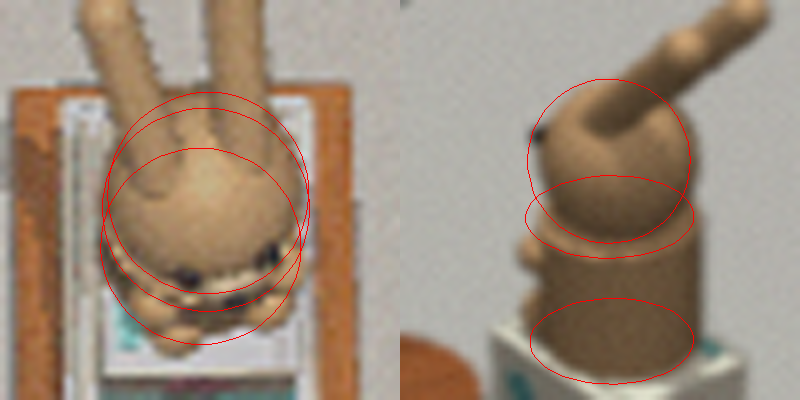

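View pics/sc3.png

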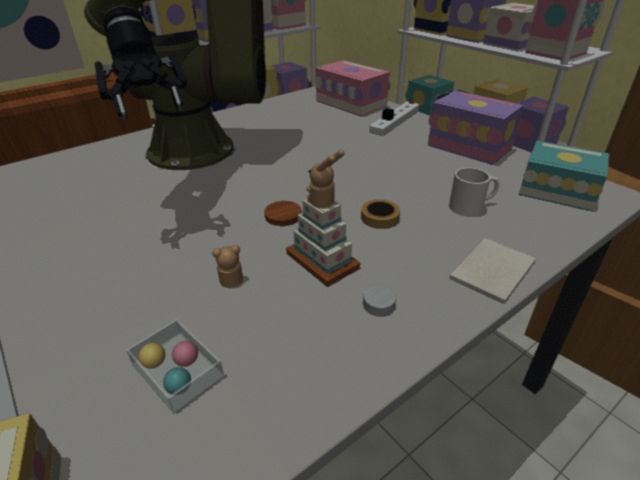

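Run:
```python
from h import *
p=np.array([.582,-.185,.027])
def t(n,p,O):
    q=r.inverse_kinematics(p,O); print(n,None if q is None else np.round(q,2))
for th in (.85,1.0):
  for psi in (-.38,-.1,.1):
    O=fl(psi,th); print(th,psi)
    t("g",p,O); t("pre",p-.1*O[:,2],O); t("up",p+[0,0,.12],O); 
  for psi in (0,-.4,.4):
    T=fl(psi,th); q=np.array([*RO,.043]); print("place",psi); t("p",q,T); t("up",q+[0,0,.1],T); t("ret",q-.08*T[:,2],T)
```

```text
0.85 -0.38
g [-0.36  0.58  1.99  3.19  0.28 -1.6 ]
pre [-0.36  0.31  2.19  3.22  0.21 -1.63]
up None
0.85 -0.1
g [-0.47  0.59  1.98  2.27  0.36 -0.99]
pre [-0.54  0.32  2.17  1.99  0.36 -0.75]
up [-0.47  0.33  1.97  1.46  0.28 -0.13]
0.85 0.1
g [-0.53  0.61  1.94  1.86  0.48 -0.77]
pre [-0.65  0.36  2.11  1.61  0.54 -0.6 ]
up [-0.53  0.35  1.93  1.34  0.47 -0.19]
place 0
p [-0.07  0.36  2.38  3.01  0.44 -1.5 ]
up [-0.07  0.02  2.36  2.6   0.11 -1.08]
ret None
place -0.4
p [ 0.15  0.38  2.32  4.05  0.52 -2.03]
up None
ret None
place 0.4
p [-0.28  0.38  2.34  2.06  0.57 -1.06]
up [-0.28  0.06  2.32  1.5   0.5  -0.42]
ret [-0.43  0.11  2.46  1.69  0.59 -0.77]
1.0 -0.38
g [-0.36  0.63  2.03  3.17  0.52 -1.59]
pre [-0.36  0.38  2.26  3.18  0.5  -1.59]
up [-0.36  0.34  2.04  3.2   0.24 -1.62]
1.0 -0.1
g [-0.49  0.63  2.02  2.51  0.57 -1.24]
pre [-0.58  0.39  2.24  2.36  0.58 -1.15]
up [-0.49  0.35  2.03  2.11  0.38 -0.78]
1.0 0.1
g [-0.56  0.65  1.98  2.11  0.65 -1.05]
pre [-0.7   0.43  2.17  1.92  0.7  -0.95]
up [-0.56  0.38  1.99  1.75  0.55 -0.6 ]
place 0
p [-0.08  0.44  2.42  3.04  0.71 -1.54]
up [-0.08  0.06  2.42  2.95  0.35 -1.43]
ret None
place -0.4
p [ 0.18  0.46  2.35  3.9   0.74 -1.84]
up None
ret [ 0.33  0.24  2.48  4.16  0.72 -2.  ]
place 0.4
p [-0.33  0.45  2.37  2.22  0.78 -1.27]
up [-0.33  0.11  2.37  1.85  0.62 -0.79]
ret [-0.52  0.22  2.51  1.93  0.8  -1.11]
```

Run:
```python
from ov import *
th=.85; O=fl(-.1,th); T=fl(.4,th); p=np.array([.582,-.185,.027])
pre=p-.1*O[:,2]
r.move_ptp(pre+[0,0,.05],O)
r.move_linear(pre,.15)
r.move_linear(p,.08)
r.grip(.038,30); print(r.current_opening(),r.current_contact_force().round(1))
r.move_linear(p+[0,0,.12],.12)
r.move_ptp([.47,-.19,.18],fl(.1,th))
print(r.current_opening(),r.current_t())
r.move_ptp([*RO,.143],T)
overlay("b1",RO,.116)
```

```text
0.04330403194153486 [-2.5 -0.1  3.8]
0.043611388512219025 44.3083
```

View pics/b1.png

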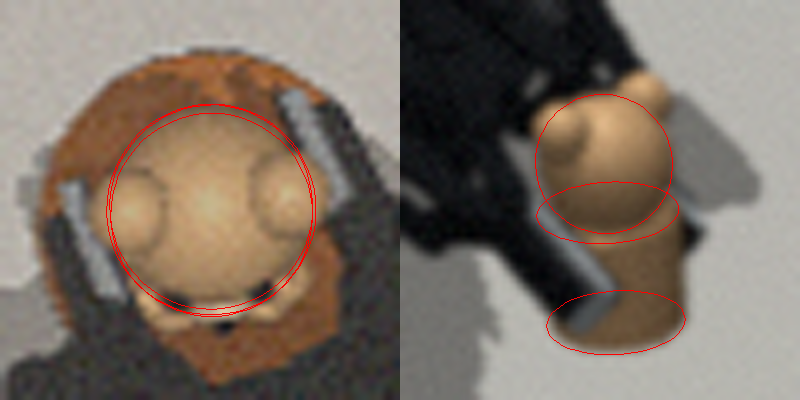

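The bear is upright in the gripper and matches the predicted outline to within about 2 mm, so I'm placing it.

Run:
```python
from ov import *
th=.85; T=fl(.4,th); h=.043
r.move_linear([*RO,h+.012],.1)
hit=r.move_linear([*RO,h-.0015],.025,threshold=2); print(hit,r.current_eef_pos().round(4),r.current_opening())
r.sleep(.2); r.grip(.062); r.sleep(.1)
p=r.current_eef_pos()
r.move_linear(p-.08*T[:,2],.1)
r.move_linear(p-.08*T[:,2]+[0,0,.1],.15)
r.move_ptp([.3,-.35,.3],fl(-.5,.85)); r.sleep(.3)
overlay("b2",RO,.016); overlay("r4",ST,.136)
s=r.snapshot("top");cv2.imwrite("pics/top4.png",s["color"]);print(r.current_t())
a=np.vstack([cv2.imread("pics/b2.png"),cv2.imread("pics/r4.png")]);cv2.imwrite("pics/fin.png",cv2.resize(a,(600,600)))
```

```text
True [0.4596 0.0155 0.0429] 0.04306283300604329
51.1167
```

View pics/fin.png

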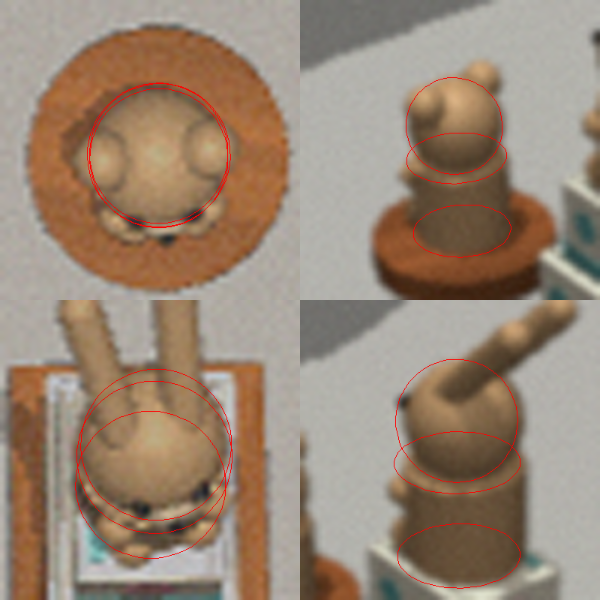

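View pics/top4.png

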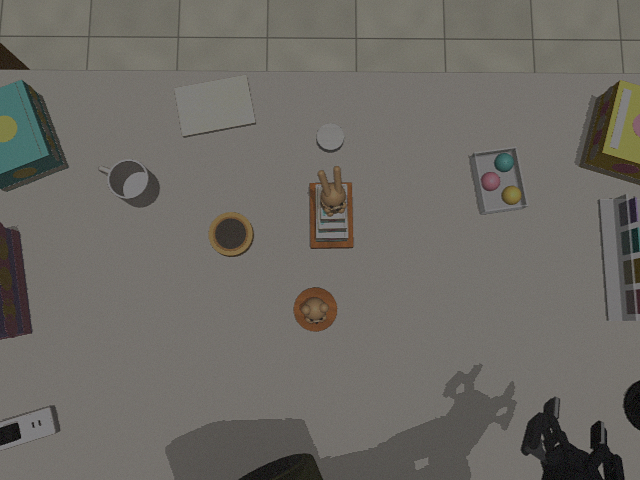

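The bear is centred on the round stand at (315,309) and the pile is intact at (331,200). The tape roll, mug and tin have not moved, and the arm is clear, so I'm handing in.

```bash
python3 -c "
from cell import r
print(r.finish_job(), r.current_t())"
```

```text
the job is handed in; nothing more can be done
the job is handed in; nothing more can be done
```

The display is set up and the job was handed in at about 51 s of the 138 s allowed. `finish_job` reports no verdict, so the checks below are my own, from the camera pictures.

- **Pile:** the large, middle and small cartons are stacked on the rectangular stand with their long sides along it. When I checked each one after placing it, its top face matched the predicted outline to about 1–2 mm. The rabbit stands upright on top, within about 2 mm of centre by eye.
- **Bear:** it stands upright in the middle of the round stand, also within about 2 mm of centre by eye. Both figurines were gripped with the tool tilted, to keep clear of their ears.
- **Tape roll, mug and tin:** they show at the same places in the last top picture as at the start. The arm was clear of everything.

No check failed or disagreed. At the end I rechecked only the two figurines against predicted outlines, and judged the finished carton stack by eye.

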